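# Clamp a blister card in the sealing press

## Robot

A 7-joint arm with a two-finger parallel gripper is mounted at the origin on the work surface. World frame = base frame: x ahead of the robot, y to its left, z up, the work surface at z = 0. Lengths are in m, angles in rad, forces in N, time in s.
With the tool pointing down it reaches from about 0.4 to 0.75 m from the base axis. Payload 19.5 kg.
Tool frame: the origin (TCP) lies on the mounting face of the last link; the fingertips stand 173 mm ahead of it and the grasp point (between the pads) lies 155 mm ahead of it; z points along the fingers, y is the direction in which the jaws open and shut (so a half turn about z gives the same grasp; the last joint's range is limited). The gripper opens to 85 mm and grips with 20 to 120 N. Pads are 22 mm wide; open, the fingers measure 114 mm over their backs; the gripper's body (76 mm by 85 mm) begins 54 mm behind the grasp point. The pads swing forward as they close: fully open they stand 13 mm farther back than shut.
Start: joints at [1.304, 0.707, -0.028, 1.485, 0.022, 0.951, -0.075], TCP at [0.128, -0.561, 0.405] pointing down, gripper open.
Joint ranges: [-2.71, 2.71], [-0.32, 2.16], [-1.57, 1.52], [0, 2.45], [-1.46, 4.6], [0, 2.02], [-2.83, 2.83]. Speed limits (rad/s): [1.89, 1.89, 2.57, 2.57, 3.01, 3.01, 3.01].

## Interface

Orientations are given as a unit quaternion [w, x, y, z].
In Python, from workcell import r gives the robot as it stands.
- The arm moves only by the tool play_rows, never from a script. Its argument "targets" is a list of rows, each an object of numbers: "hand": the finger opening in mm, from 0 to 85.4; "dx", "dy", "dz": the shift along the tool's x, y, z in mm; "ax", "ay", "az": the turn, a rotation vector about the tool's x, y, z in rad. In form: [{"hand": .., "dx": .., "dy": .., "dz": .., "ax": .., "ay": .., "az": ..}, ...]. A call has exactly 5 rows; each row shifts and turns the commanded pose from where the row before left it, along the tool's axes as they then stand; what a row does not reach is not made up. A row lasts 1/10 s, in which the tool goes at most 50 mm and 8.59 degrees, less where a joint would pass 70% of its speed; a pose out of reach is approached as far as the arm can. A call is refused whole if a number of a shift passes 50 or a number of a turn 0.15, either way. A call with a gripper value outside its range is refused whole. The fingers move at their own pace and stop on an object; the grip force is fixed at half the most. Time passes only in rows, so rows that do not move let the fingers close, or fill a call up. It gives the time, the measured TCP pose, the force and the opening at its end, in the units of the state.
- r.sense(): the state, without advancing time (a new reading comes with each control period).
- r.camera(name): name is "scene" or "top" or "wrist"; returns a dict with "frame" (420x560x3 uint8, blue, green, red), "fx", "fy", "cx", "cy" (pixels), "eye" and "attitude" of the camera in the world. Camera axes: x right, y down, z forward; pixel columns grow to the right and rows downward; lengths in m; the calibration is good to about 2 mm. A picture is of the moment at which its call begins. There is no depth.
- r.finish_job(): hands the job in, once; it reports no verdict.
The state is a dict: "t": time; "qpos": joint angles; "joint_velocities": joint speeds; "joint_torque": joint torques, N m; "tool_pos": TCP position; "ee_rot": TCP orientation; "ft_force": force on the tool from outside, world axes, zero at the start; "torque": the same for the moment, N m; "gripper_width": finger opening in m.
Only numpy, scipy, OpenCV 4.12 (cv2) and the standard library are available. Lean on these libraries where they do the work, as an engineer would, in place of code of your own. Each camera call takes 0.05 s, during which the arm holds its last target. There are 200 camera calls.

## Task

Push the blue card tray by its yellow tab fully home against the end stop of the sealing press, then turn the three-spoke ratchet handle on top clockwise (seen from above) until the platen clamps the card and the handle slips and clicks over at least two times. Stop there, before it has clicked more than four times, let go, and leave the card clamped and the bottles and label reel beside the press where they stand.

Things in the scene. Friction and masses are not known exactly. Their poses are not given: they have to be found in the camera images.
- bed: White fixed base of the press: plate 270 x 150 x 12 mm, 12 mm high guides along x, 114 mm apart. Origin on the table, straight below the vertical screw axis; x is the tray's way in, from the plate's near edge (x = -165 mm) to the face of the blue end stop (x = +80 mm), z up. Posts at y = +-99 mm carry a beam 44 mm wide in x and 220 mm long in y, top 135 to 143 mm up
- tray_tab (a point): Middle of the near face of the yellow tab on the tray's near end, 57 mm above the table; axes are the tray's, x into the press. Tab 50 mm wide, 8 mm thick, from 34 to 79 mm above the table. Fully home, this point lies at x = -150 mm in the bed's frame; it starts 20 to 40 mm short of that
- tray_end (a point): Middle of the tray's far end face, 230 mm beyond the tab's near face, half-way up the 22 mm thick tray; fully home at x = +80 mm in the bed's frame, touching the end stop
- platen: Aluminium pressure plate under the bridge, 110 x 100 x 12 mm; origin at the centre of its underside. Starts 5 to 13 mm above the tray (it differs from start to start), goes down 12 mm per turn of the screw, then stalls on the tray and presses it with about 60 N; the screw holds it there when the handle is let go
- tray: Loose blue tray, 230 x 110 x 22 mm, 0.3 to 0.65 kg, with a blister card on it, on the bed between the guides, 2 mm of play each side; slides at 1.5 to 5 N; the stop is rigid. Origin at the centre of its underside, x into the press
- star_hub (a point): Centre of the three-spoke ratchet handle on its vertical axis, at the spokes' height (165 to 173 mm above the table). Black hub, radius 28 mm, from 17 mm below to 15 mm above this point; three level spokes 12 mm thick, 120 degrees apart, ending in 20 mm balls 70 mm from the axis. Clockwise from above tightens; free running takes about 0.12 N m, each click about 0.25 N m, then a drop
- red_ball (a point): Centre of the red ball that ends one spoke, 70 mm from the axis; the other two balls are black. Gives the handle's angle. Between the spokes there is room for closed fingers from above (24 mm free below the spokes, down to the beam), which can push a spoke round about 53 mm from the axis, all the way round
- star (a joint): Slip of the ratchet handle against its screw, rad: 0 at the start and while the screw turns with the handle; grows by 0.628 rad with each click when turned clockwise against the stalled screw
- spindle (a joint): Angle of the press screw, rad, clockwise from above positive, 0 at the start; it stalls (2.6 to 7.4 rad) when the platen presses on the tray
- amber_vial_mid (a point): Amber vial with cap, 42 mm across, 75 mm tall, standing beside the press; point half-way up its axis. To be left alone
- white_bottle_mid (a point): White bottle with blue cap, 52 mm across, 95 mm tall, standing beside the press; point half-way up its axis. To be left alone
- label_reel_mid (a point): Green reel lying flat, 48 mm across, 20 mm high, beside the press; point half-way up. To be left alone

How it is judged:
On the way, in this order (a step that is already met when the one before it is completed fails the run):
1. the tray is fully home against the stop, before any click (x of tray_end in the frame of bed above 0.077 m and value of joint star below 0.3 rad), for 0.2 s.
2. the platen clamps the tray and the handle has slipped over two clicks (value of joint star above 1 rad and contact force between platen and tray above 20 N and x of tray_end in the frame of bed above 0.077 m), for 0.1 s.
At the end, for the whole second after the job is handed in: The tray's far end is within 3 mm of the stop, the platen presses on it with more than 20 N, the handle has slipped between 1.0 and 2.75 rad (two to four clicks) and is let go, and nothing moves (all of step 2 and value of joint star below 2.75 rad and linear speed of tray below 0.01 m/s); the robot touches nothing.
It fails at once if the handle is driven past four clicks (value of joint star above 2.85 rad).
It fails at once if a bystander is moved by more than 30 mm (distance of any of amber_vial_mid, white_bottle_mid, label_reel_mid from where it was at the start of the episode above 0.03 m).
It also fails if it takes over 72 s, if anything falls off the work surface, if the arm or the gripper's body presses on something with over 40 N, if the wrist force passes 120 N, or if a joint passes its speed limit or range.

## Working session

There is one attempt and no reset: what is moved stays moved. The work goes in short steps, Python scripts to look and compute and a tool call to move; the robot and the scene stay as the last step left them, time stands still between calls to the robot, and variables do not carry over. Pictures are saved under pics/ and viewed, about 8 in all and at most 12, crops included, and the job is handed in when it is done.

Besides the shell and the picture viewer there is one more tool, called after "Call:" as name([rows], argument=value, ...), one row to a line, values as JSON. play_rows: Moves the arm, as the interface text tells. Its arguments: {"type":"object","properties":{"targets":{"type":"array","items":{"type":"object","properties":{"hand":{"type":"number"},"dx":{"type":"number"},"dy":{"type":"number"},"dz":{"type":"number"},"ax":{"type":"number"},"ay":{"type":"number"},"az":{"type":"number"}}}}},"required":["targets"]}

```bash
mkdir -p pics; ls; python3 - <<'E'
from workcell import r
import cv2,numpy as np,pickle
s=r.sense();print(s)
C={}
for n in("scene","top"):
    c=r.camera(n);C[n]=c;cv2.imwrite(f"pics/{n}0.png",c["frame"]);print(n,{k:v for k,v in c.items() if k!="frame"})
pickle.dump(C,open("c0.pkl","wb"))
cv2.imwrite("pics/both0.png",np.hstack([cv2.resize(C[n]["frame"],(400,300)) for n in C]))
E
```

```text
pics
{'t': 0.0, 'qpos': array([ 1.30432069,  0.70708284, -0.0276248 ,  1.4849654 ,  0.02199555,
        0.95090892, -0.07546517]), 'joint_velocities': array([ 2.86683815e-05, -5.43137924e-04, -9.47621954e-04,  1.11876997e-03,
        1.71506945e-03, -4.48747237e-04,  1.57708404e-03]), 'joint_torque': array([-5.50420646e-04, -8.83213806e+01,  1.23409141e+00, -2.36170024e+01,
        1.67241530e-02,  6.61298414e-03,  2.46866898e-05]), 'tool_pos': array([ 0.12815403, -0.56046802,  0.40424678]), 'ee_rot': array([-5.26246334e-04,  9.93688880e-01,  1.12170080e-01, -7.19600089e-05]), 'ft_force': array([-0.83917836,  0.4617118 ,  0.27579328]), 'torque': array([-0.02795304, -0.02794215,  0.02940278]), 'gripper_width': 0.08554063852385792}
scene {'fx': 438.500063868064, 'fy': 438.500063868064, 'cx': 279.3776910641678, 'cy': 210.71204062735762, 'eye': array([ 1.25533331, -0.20074233,  0.78201789]), 'attitude': array([-0.32836965,  0.75478641,  0.52515872, -0.2160536 ])}
top {'fx': 383.01336150021285, 'fy': 383.01336150021285, 'cx': 274.65866257847307, 'cy': 209.07571143559147, 'eye': array([0.53927586, 0.05695482, 0.85117911]), 'attitude': array([-0.0233632 ,  0.71274467, -0.7002733 ,  0.03265736])}
```

View pics/scene0.png

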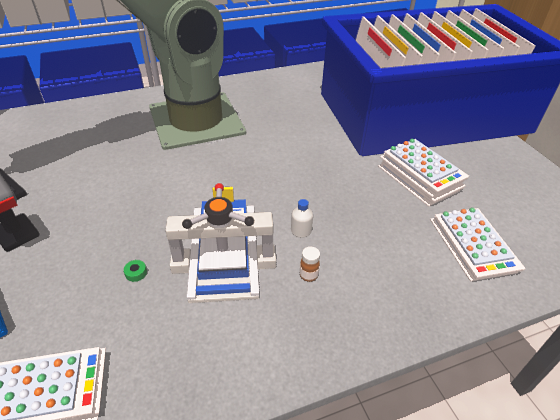

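View pics/top0.png

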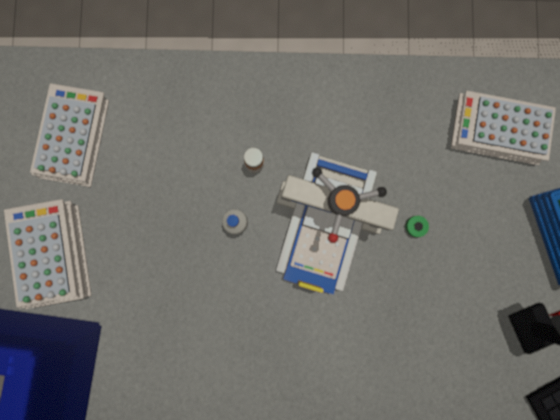

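The top view shows the hub at (345,200), red ball (333,238), black balls (317,173) and (382,192), and the yellow tab at (311,287). The reel is at (417,226), the white bottle at (235,222) and the amber vial at (253,158). The tray goes in away from the robot, up the picture.

```bash
cat > h.py <<'E'
import cv2,numpy as np
from scipy.spatial.transform import Rotation as R
def rot(q): return R.from_quat([q[1],q[2],q[3],q[0]])
def ray(c,uv):
    d=np.array([(uv[0]-c["cx"])/c["fx"],(uv[1]-c["cy"])/c["fy"],1.]); return rot(c["attitude"]).apply(d)
def onplane(c,uv,z):
    d=ray(c,uv); return c["eye"]+d*(z-c["eye"][2])/d[2]
def tri(c1,u1,c2,u2):
    A=[];b=[]
    for c,u in((c1,u1),(c2,u2)):
        d=ray(c,u);d/=np.linalg.norm(d);P=np.eye(3)-np.outer(d,d);A.append(P);b.append(P@c["eye"])
    return np.linalg.lstsq(np.vstack(A),np.hstack(b),rcond=None)[0]
def blobs(c,lo,hi,box,amin=8):
    f=c["frame"];x0,y0,x1,y1=box
    m=cv2.inRange(cv2.cvtColor(f[y0:y1,x0:x1],cv2.COLOR_BGR2HSV),np.array(lo),np.array(hi))
    n,l,st,ce=cv2.connectedComponentsWithStats(m)
    o=[(int(st[i,4]),np.round(ce[i]+[x0,y0],1),(l==i)) for i in range(1,n) if st[i,4]>=amin]
    return sorted(o,key=lambda t:-t[0])
def rect(mask,box):
    p=np.argwhere(mask)[:,::-1].astype(np.float32)+np.float32(box[:2]); return cv2.minAreaRect(p)
E
python3 - <<'E'
import pickle;from h import *
C=pickle.load(open("c0.pkl","rb"));t,s=C["top"],C["scene"]
bt=(270,140,410,310);bs=(150,170,290,310)
rng=dict(yellow=((22,120,100),(34,255,255)),orange=((8,150,120),(18,255,255)),red=((0,150,60),(5,255,255)),black=((0,0,0),(180,255,45)),blue=((105,150,60),(125,255,255)))
for k,(lo,hi) in rng.items():
    for c,b,n in((t,bt,"top"),(s,bs,"scene")):
        print(k,n,[(a,p.tolist(),[np.round(v,1).tolist() for v in rect(m,b)]) for a,p,m in blobs(c,lo,hi,b)[:5]])
g=((55,100,40),(85,255,255));print("green",[(a,p) for a,p,_ in blobs(t,*g,(400,200,440,250))],[(a,p) for a,p,_ in blobs(s,*g,(110,250,160,290))])
E
```

```text
yellow top [(111, [309.7, 286.6], [[310.1, 286.7], [25.3, 4.7], 15.9]), (8, [317.8, 270.0], [[318.0, 270.2], [6.3, 0.9], 18.4])]
yellow scene [(128, [227.9, 193.1], [[227.5, 194.0], [14.0, 11.0], 90.0]), (27, [213.7, 192.3], [[213.8, 192.4], [9.2, 2.7], 81.9])]
orange top [(284, [344.9, 199.4], [[345.0, 199.5], [17.0, 18.0], 90.0])]
orange scene [(170, [217.8, 204.7], [[217.5, 204.5], [11.0, 17.0], 90.0])]
red top [(47, [332.6, 237.6], [[332.7, 237.6], [7.2, 6.7], 26.6])]
red scene [(32, [218.7, 185.8], [[218.5, 186.0], [4.0, 7.0], 90.0])]
black top []
black scene []
blue top [(424, [313.2, 279.2], [[311.5, 280.2], [46.1, 13.0], 15.8])]
blue scene [(261, [222.3, 287.3], [[222.4, 287.2], [5.5, 53.5], 85.7]), (103, [239.4, 204.2], [[238.5, 206.0], [12.0, 13.0], 90.0]), (29, [202.7, 206.5], [[202.9, 207.5], [3.1, 11.4], 6.3]), (13, [247.0, 261.0], [[247.0, 261.0], [12.0, 0.0], -90.0]), (9, [211.0, 278.0], [[211.0, 278.0], [8.0, 0.0], 180.0])]
green [(294, array([416.7, 226.1]))] [(332, array([134.7, 270.6]))]
```

```bash
python3 - <<'E'
import pickle;from h import *
C=pickle.load(open("c0.pkl","rb"));t,s=C["top"],C["scene"]
H=tri(t,(344.9,199.4),s,(217.8,204.7));Rb=tri(t,(332.6,237.6),s,(218.7,185.8))
print("hubcap",H,"red",Rb,"red@.169",onplane(t,(332.6,237.6),.169))
H2=onplane(t,(344.9,199.4),H[2]);print("hub top",H2)
# tab top face at z=.079: ends of rect long axis
T=onplane(t,(310.1,286.7),.079);print("tab top mid",T)
d=H2-T;print("dist",np.linalg.norm(d[:2]),"yaw tab-hub",np.degrees(np.arctan2(d[1],d[0])))
# tab long axis
a=np.radians(15.9);e=np.array([np.cos(a),np.sin(a)])
p,q=[onplane(t,np.array([310.1,286.7])+k*12.6*e,.079) for k in(-1,1)]
v=p-q;print("tab len",np.linalg.norm(v),"yaw",np.degrees(np.arctan2(v[1],v[0]))-90)
# beam in top image: bright low-sat
f=t["frame"];g=cv2.cvtColor(f,cv2.COLOR_BGR2HSV)[150:240,270:410];print("beam px",f[190,300],f[215,385])
for n,u in dict(b1=(317,173),b2=(382,192)).items():
    P=onplane(t,u,.169);w=P-H2;print(n,P,np.linalg.norm(w[:2]),np.degrees(np.arctan2(w[1],w[0])))
w=Rb-H2;print("red",np.linalg.norm(w[:2]),np.degrees(np.arctan2(w[1],w[0])))
for n,u,z in(("reel",(416.7,226.1),.02),("white",(233,222),.095),("amber",(253,157),.075)):print(n,onplane(t,u,z))
im=cv2.resize(f[140:310,265:425],None,fx=4,fy=4,interpolation=cv2.INTER_CUBIC)
cv2.imwrite("pics/crop.png",cv2.resize(im,(560,595)))
E
```

```text
hubcap [ 0.61195577 -0.07602089  0.17898542] red [ 0.54419623 -0.05645967  0.168761  ] red@.169 [ 0.54447997 -0.05555862  0.169     ]
hub top [ 0.61216203 -0.0753665   0.17898542]
tab top mid [ 0.44679638 -0.02596575  0.079     ]
dist 0.1725868886259605 yaw tab-hub -16.632802206349933
tab len 0.0501682820913805 yaw -14.827253469870072
beam px [161 174 180] [158 171 176]
b1 [ 0.66016148 -0.02677843  0.169     ] 0.06829894885181155 45.34916791174727
b2 [ 0.62787896 -0.14425125  0.169     ] 0.07065500851696724 -77.14725852561693
red 0.07054656595549388 164.4544201035093
reel [ 0.57378244 -0.26377308  0.02      ]
white [0.57235107 0.12924732 0.095     ]
amber [0.70745843 0.09358224 0.075     ]
```

View pics/crop.png

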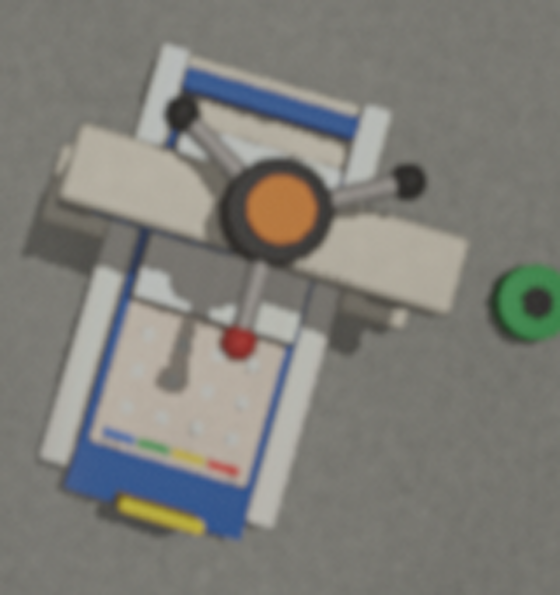

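Measured:
- The hub is at (0.612, -0.076), with the spokes at z≈0.169 and the balls 68–71 mm out, which fits.
- The tab's near face is about 177 mm short of the screw axis, so it needs about 27 mm of travel, inside the 20–40 mm given.
- The bed yaw is about -15.6°.

I'll align tool x with the bed's x, then go round to the front of the tab.

Call:
play_rows([
  {"hand": 0,"dx": 0,"dy": 0,"dz": 0,"ax": 0,"ay": 0,"az": 0.1},
  {"hand": 0,"dx": 0,"dy": 0,"dz": 0,"ax": 0,"ay": 0,"az": 0.1},
  {"hand": 0,"dx": 0,"dy": 0,"dz": 0,"ax": 0,"ay": 0,"az": 0.1},
  {"hand": 0,"dx": 0,"dy": 0,"dz": 0,"ax": 0,"ay": 0,"az": 0.1},
  {"hand": 0,"dx": 0,"dy": 0,"dz": 0,"ax": 0,"ay": 0,"az": 0.1},
])

```text
t: 0.6
tool_pos: [0.1282, -0.5605, 0.4044]
ee_rot: [-0.0, 0.99, -0.139, -0.0]
ft_force: [-0.7, 0.0, -0.2]
gripper_width: 0.012
```

Call:
play_rows([
  {"hand": 0,"dx": 20.6,"dy": -35,"dz": 0,"ax": 0,"ay": 0,"az": 0},
  {"hand": 0,"dx": 20.6,"dy": -35,"dz": 0,"ax": 0,"ay": 0,"az": 0},
  {"hand": 0,"dx": 20.6,"dy": -35,"dz": 0,"ax": 0,"ay": 0,"az": 0},
  {"hand": 0,"dx": 20.6,"dy": -35,"dz": 0,"ax": 0,"ay": 0,"az": 0},
  {"hand": 0,"dx": 20.6,"dy": -35,"dz": 0,"ax": 0,"ay": 0,"az": 0},
])

```text
t: 1.1
tool_pos: [0.2758, -0.4188, 0.4046]
ee_rot: [-0.0, 0.991, -0.137, -0.0]
ft_force: [1.4, -0.7, 0.4]
gripper_width: -0.0001
```

Call:
play_rows([
  {"hand": 0,"dx": 20.6,"dy": -35,"dz": 0,"ax": 0,"ay": 0,"az": 0},
  {"hand": 0,"dx": 20.6,"dy": -35,"dz": 0,"ax": 0,"ay": 0,"az": 0},
  {"hand": 0,"dx": 20.6,"dy": -35,"dz": 0,"ax": 0,"ay": 0,"az": 0},
  {"hand": 0,"dx": 20.6,"dy": -35,"dz": 0,"ax": 0,"ay": 0,"az": 0},
  {"hand": 0,"dx": 20.6,"dy": -35,"dz": 0,"ax": 0,"ay": 0,"az": 0},
])

```text
t: 1.6
tool_pos: [0.4225, -0.2783, 0.4046]
ee_rot: [-0.0, 0.991, -0.137, -0.0]
ft_force: [0.3, -0.2, 0.9]
gripper_width: -0.0
```

Call:
play_rows([
  {"hand": 0,"dx": -14.5,"dy": -41.5,"dz": 0,"ax": 0,"ay": 0,"az": 0},
  {"hand": 0,"dx": -14.5,"dy": -41.5,"dz": 0,"ax": 0,"ay": 0,"az": 0},
  {"hand": 0,"dx": -14.5,"dy": -41.5,"dz": 0,"ax": 0,"ay": 0,"az": 0},
  {"hand": 0,"dx": -14.5,"dy": -41.5,"dz": 0,"ax": 0,"ay": 0,"az": 0},
  {"hand": 0,"dx": -14.5,"dy": -41.5,"dz": 0,"ax": 0,"ay": 0,"az": 0},
])

```text
t: 2.1
tool_pos: [0.4077, -0.0586, 0.4047]
ee_rot: [-0.0, 0.991, -0.137, -0.0]
ft_force: [0.9, 0.2, 0.2]
gripper_width: 0.0003
```

Call:
play_rows([
  {"hand": 0,"dx": -14.5,"dy": -41.5,"dz": 0,"ax": 0,"ay": 0,"az": 0},
  {"hand": 0,"dx": 0,"dy": 0,"dz": 40,"ax": 0,"ay": 0,"az": 0},
  {"hand": 0,"dx": 0,"dy": 0,"dz": 40,"ax": 0,"ay": 0,"az": 0},
  {"hand": 0,"dx": 0,"dy": 0,"dz": 40,"ax": 0,"ay": 0,"az": 0},
  {"hand": 0,"dx": 0,"dy": 0,"dz": 30,"ax": 0,"ay": 0,"az": 0},
])

```text
t: 2.6
tool_pos: [0.4052, -0.0163, 0.2528]
ee_rot: [-0.0, 0.991, -0.137, -0.001]
ft_force: [-0.3, -0.7, -0.4]
gripper_width: -0.0005
```

```bash
python3 - <<'E'
from workcell import r;from h import *
C={n:r.camera(n) for n in("top","scene","wrist")}
import pickle;pickle.dump(C,open("c1.pkl","wb"))
cv2.imwrite("pics/m1.png",np.vstack([np.hstack([cv2.resize(C["top"]["frame"][130:330,250:430],(400,444))[:300*1], cv2.resize(C["scene"]["frame"][150:330,120:340],(400,300))]),np.hstack([cv2.resize(C["top"]["frame"],(400,300)),cv2.resize(C["wrist"]["frame"],(400,300))])]))
print(r.sense()["tool_pos"],r.sense()["qpos"])
E
```

```text
[ 0.40524814 -0.01659092  0.25413084] [-0.06706828  0.79715482  0.05196844  2.23346621 -0.31671335  0.12070979
 -1.56259256]
```

View pics/m1.png

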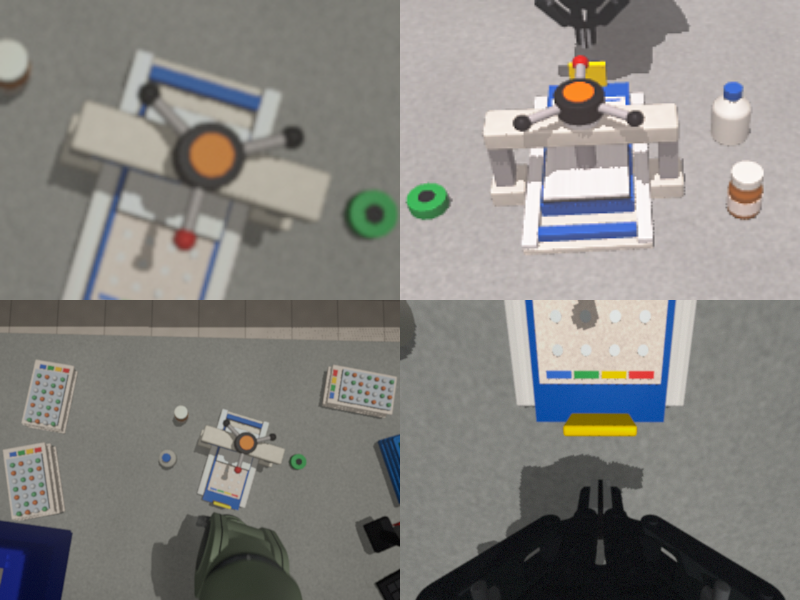

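The wrist view shows the tab (lower image, about 600,430) centred on the closed fingers and parallel to them, with roughly 27 mm of gap. Next I go lower and forward.

Call:
play_rows([
  {"hand": 0,"dx": 3,"dy": 0,"dz": 9,"ax": 0,"ay": 0,"az": 0},
  {"hand": 0,"dx": 3,"dy": 0,"dz": 9,"ax": 0,"ay": 0,"az": 0},
  {"hand": 0,"dx": 3,"dy": 0,"dz": 9,"ax": 0,"ay": 0,"az": 0},
  {"hand": 0,"dx": 3,"dy": 0,"dz": 4,"ax": 0,"ay": 0,"az": 0},
  {"hand": 0,"dx": 3,"dy": 0,"dz": 0,"ax": 0,"ay": 0,"az": 0},
])

```text
t: 3.25
tool_pos: [0.4201, -0.0206, 0.2234]
ee_rot: [-0.0, 0.991, -0.137, -0.0]
ft_force: [-0.1, 0.4, 0.5]
gripper_width: -0.0003
```

Call:
play_rows([
  {"hand": 0,"dx": 4,"dy": 0,"dz": 0,"ax": 0,"ay": 0,"az": 0},
  {"hand": 0,"dx": 4,"dy": 0,"dz": 0,"ax": 0,"ay": 0,"az": 0},
  {"hand": 0,"dx": 4,"dy": 0,"dz": 0,"ax": 0,"ay": 0,"az": 0},
  {"hand": 0,"dx": 4,"dy": 0,"dz": 0,"ax": 0,"ay": 0,"az": 0},
  {"hand": 0,"dx": 4,"dy": 0,"dz": 0,"ax": 0,"ay": 0,"az": 0},
])

```text
t: 3.75
tool_pos: [0.4392, -0.0259, 0.2238]
ee_rot: [-0.0, 0.991, -0.137, -0.0]
ft_force: [-3.6, 1.4, 1.7]
gripper_width: -0.0001
```

Call:
play_rows([
  {"hand": 0,"dx": 2,"dy": 0,"dz": 0,"ax": 0,"ay": 0,"az": 0},
  {"hand": 0,"dx": 2,"dy": 0,"dz": 0,"ax": 0,"ay": 0,"az": 0},
  {"hand": 0,"dx": 2,"dy": 0,"dz": 0,"ax": 0,"ay": 0,"az": 0},
  {"hand": 0,"dx": 2,"dy": 0,"dz": 0,"ax": 0,"ay": 0,"az": 0},
  {"hand": 0,"dx": 2,"dy": 0,"dz": 0,"ax": 0,"ay": 0,"az": 0},
])

```text
t: 4.25
tool_pos: [0.4489, -0.0287, 0.2237]
ee_rot: [-0.0, 0.991, -0.137, -0.0]
ft_force: [-2.5, 0.6, 2.3]
gripper_width: -0.0001
```

Call:
play_rows([
  {"hand": 0,"dx": 1.4,"dy": 0,"dz": 0,"ax": 0,"ay": 0,"az": 0},
  {"hand": 0,"dx": 1.4,"dy": 0,"dz": 0,"ax": 0,"ay": 0,"az": 0},
  {"hand": 0,"dx": 1.4,"dy": 0,"dz": 0,"ax": 0,"ay": 0,"az": 0},
  {"hand": 0,"dx": 1.4,"dy": 0,"dz": 0,"ax": 0,"ay": 0,"az": 0},
  {"hand": 0,"dx": 1.4,"dy": 0,"dz": 0,"ax": 0,"ay": 0,"az": 0},
])

```text
t: 4.75
tool_pos: [0.4557, -0.0305, 0.2237]
ee_rot: [-0.0, 0.991, -0.137, 0.0]
ft_force: [-3.1, -0.4, 1.0]
gripper_width: -0.0004
```

Call:
play_rows([
  {"hand": 0,"dx": 0.4,"dy": 0,"dz": 0,"ax": 0,"ay": 0,"az": 0},
  {"hand": 0,"dx": 0.4,"dy": 0,"dz": 0,"ax": 0,"ay": 0,"az": 0},
  {"hand": 0,"dx": 0.4,"dy": 0,"dz": 0,"ax": 0,"ay": 0,"az": 0},
  {"hand": 0,"dx": 0.4,"dy": 0,"dz": 0,"ax": 0,"ay": 0,"az": 0},
  {"hand": 0,"dx": 0.4,"dy": 0,"dz": 0,"ax": 0,"ay": 0,"az": 0},
])

```text
t: 5.25
tool_pos: [0.4575, -0.0311, 0.2237]
ee_rot: [-0.0, 0.991, -0.137, -0.0]
ft_force: [-3.8, 0.1, 1.4]
gripper_width: 0.0004
```

Call:
play_rows([
  {"hand": 0,"dx": 0.5,"dy": 0,"dz": 0,"ax": 0,"ay": 0,"az": 0},
  {"hand": 0,"dx": 0.5,"dy": 0,"dz": 0,"ax": 0,"ay": 0,"az": 0},
  {"hand": 0,"dx": 0.5,"dy": 0,"dz": 0,"ax": 0,"ay": 0,"az": 0},
  {"hand": 0,"dx": 0.5,"dy": 0,"dz": 0,"ax": 0,"ay": 0,"az": 0},
  {"hand": 0,"dx": 0.5,"dy": 0,"dz": 0,"ax": 0,"ay": 0,"az": 0},
])

```text
t: 5.75
tool_pos: [0.4592, -0.0315, 0.2237]
ee_rot: [-0.0, 0.991, -0.137, -0.001]
ft_force: [-10.8, 4.2, 7.4]
gripper_width: 0.0006
```

Call:
play_rows([
  {"hand": 0,"dx": 0.5,"dy": 0,"dz": 0,"ax": 0,"ay": 0,"az": 0},
  {"hand": 0,"dx": 0.5,"dy": 0,"dz": 0,"ax": 0,"ay": 0,"az": 0},
  {"hand": 0,"dx": 0.5,"dy": 0,"dz": 0,"ax": 0,"ay": 0,"az": 0},
  {"hand": 0,"dx": 0.5,"dy": 0,"dz": 0,"ax": 0,"ay": 0,"az": 0},
  {"hand": 0,"dx": 0.5,"dy": 0,"dz": 0,"ax": 0,"ay": 0,"az": 0},
])

```text
t: 6.25
tool_pos: [0.4601, -0.0318, 0.2237]
ee_rot: [-0.0, 0.991, -0.137, -0.004]
ft_force: [-26.0, 7.0, 20.1]
gripper_width: 0.0
```

The force jumped to 26 N with motion stalling, so the tray is on the stop. I'll back off, rise and check.

Call:
play_rows([
  {"hand": 0,"dx": -2,"dy": 0,"dz": 0,"ax": 0,"ay": 0,"az": 0},
  {"hand": 0,"dx": -6,"dy": 0,"dz": 0,"ax": 0,"ay": 0,"az": 0},
  {"hand": 0,"dx": -10,"dy": 0,"dz": 0,"ax": 0,"ay": 0,"az": 0},
  {"hand": 0,"dx": -5,"dy": 0,"dz": -30,"ax": 0,"ay": 0,"az": 0},
  {"hand": 0,"dx": 0,"dy": 0,"dz": -45,"ax": 0,"ay": 0,"az": 0},
])

```text
t: 6.75
tool_pos: [0.4395, -0.0262, 0.2984]
ee_rot: [0.0, 0.991, -0.137, -0.001]
ft_force: [1.7, 0.1, 0.3]
gripper_width: -0.0001
```

Call:
play_rows([
  {"hand": 0,"dx": 0,"dy": 0,"dz": -45,"ax": 0,"ay": 0,"az": 0},
  {"hand": 0,"dx": 0,"dy": 0,"dz": -30,"ax": 0,"ay": 0,"az": 0},
  {"hand": 0,"dx": 20,"dy": 0,"dz": 0,"ax": 0,"ay": 0,"az": 0},
  {"hand": 0,"dx": 20,"dy": 0,"dz": 0,"ax": 0,"ay": 0,"az": 0},
  {"hand": 0,"dx": 0,"dy": 0,"dz": 0,"ax": 0,"ay": 0,"az": 0},
])

```text
t: 7.25
tool_pos: [0.4801, -0.0375, 0.3738]
ee_rot: [0.0, 0.991, -0.137, 0.001]
ft_force: [-0.6, 0.1, -0.5]
gripper_width: -0.0
```

```bash
python3 - <<'E'
from workcell import r;from h import *
C={n:r.camera(n) for n in("top","scene","wrist")}
import pickle;pickle.dump(C,open("c2.pkl","wb"))
cv2.imwrite("pics/m2.png",np.hstack([cv2.resize(C["scene"]["frame"][180:300,150:290],(400,343)),cv2.resize(C["wrist"]["frame"],(400,343))]))
s=r.sense();print(s["tool_pos"],s["qpos"],s["ft_force"])
print({k:v for k,v in C["wrist"].items() if k!="frame"})
w=C["wrist"]
for n,k in dict(orange=((8,150,120),(18,255,255)),red=((0,150,60),(5,255,255)),yellow=((22,120,100),(34,255,255))).items():
    print(n,[(a,p.tolist(),np.round(onplane(w,p,{'orange':.184,'red':.169,'yellow':.079}[n]),4).tolist()) for a,p,m in blobs(w,*k,(0,0,560,420))[:3]])
E
```

```text
[ 0.4782327  -0.03700817  0.37357553] [-0.12654849  0.63002707  0.23967364  1.87007686 -0.22785398  0.66809581
 -1.59763625] [0.07024185 0.2515866  0.47578252]
{'fx': 308.4290761336447, 'fy': 308.4290761336447, 'cx': 280.19695562891974, 'cy': 203.86739605562002, 'eye': array([ 0.55870919, -0.05914343,  0.34328015]), 'attitude': array([-0.09912647, -0.59539084,  0.78649625,  0.13079506])}
orange [(153, [281.8, 1.9], [0.5977, -0.0709, 0.184])]
red [(848, [280.9, 123.9], [0.5458, -0.0559, 0.169]), (76, [313.7, 155.7], [0.5239, -0.0691, 0.169])]
yellow [(1034, [280.1, 196.8], [0.4781, -0.0364, 0.079]), (112, [291.3, 155.6], [0.5113, -0.0557, 0.079])]
```

View pics/m2.png

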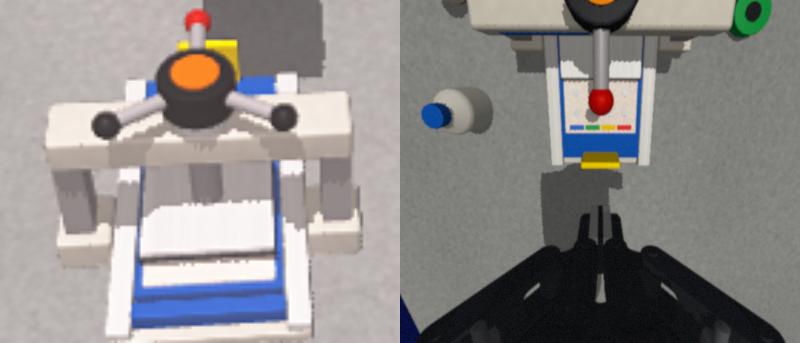

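The red ball seen by the wrist camera agrees with the top view within 1.5 mm. In bed axes the red spoke points straight back at 180°. In the tool's axes clockwise runs with increasing φ, so I enter at φ=135°, r=52 mm, and push the red spoke.

```bash
cat > arc.py <<'E'
import sys,numpy as np
a,step,n=map(float,sys.argv[1:4]);r=52
p=np.radians(a)+step*np.arange(int(n)+1)
P=np.round(r*np.c_[np.cos(p),np.sin(p)],1);D=np.round(np.diff(P,axis=0),1)
for i in range(0,len(D),5): print(f"{np.degrees(p[i]):.1f}",D[i:i+5].tolist())
print("end",np.degrees(p[-1]))
E
python3 arc.py 135 0.15 20
python3 - <<'E'
from h import *;from workcell import r
s=r.sense();p=rot(s["ee_rot"]).inv().apply(np.array([.6125,-.0755,.325])-s["tool_pos"])*1e3
print("to entry",p+[52*np.cos(np.radians(135)),52*np.sin(np.radians(135)),0])
E
```

```text
135.0 [[-5.1, -5.9], [-4.1, -6.6], [-3.1, -7.2], [-2.0, -7.5], [-0.9, -7.8]]
178.0 [[0.3, -7.7], [1.5, -7.7], [2.6, -7.3], [3.7, -6.9], [4.6, -6.3]]
220.9 [[5.6, -5.5], [6.2, -4.6], [7.0, -3.6], [7.3, -2.5], [7.7, -1.4]]
263.9 [[7.8, -0.3], [7.7, 1.0], [7.5, 2.0], [7.1, 3.2], [6.6, 4.2]]
end 306.88733853924697
to entry [102.91392598  37.31280028  48.55039045]
```

Call:
play_rows([
  {"hand": 0,"dx": 33,"dy": 22,"dz": 0,"ax": 0,"ay": 0,"az": 0},
  {"hand": 0,"dx": 35,"dy": 15.3,"dz": 0,"ax": 0,"ay": 0,"az": 0},
  {"hand": 0,"dx": 35,"dy": 0,"dz": 0,"ax": 0,"ay": 0,"az": 0},
  {"hand": 0,"dx": 0,"dy": 0,"dz": 5,"ax": 0,"ay": 0,"az": 0},
  {"hand": 0,"dx": 0,"dy": 0,"dz": 5,"ax": 0,"ay": 0,"az": 0},
])

```text
t: 7.9
tool_pos: [0.5673, -0.1008, 0.363]
ee_rot: [-0.0, 0.991, -0.137, -0.0]
ft_force: [-0.7, 0.4, -0.7]
gripper_width: 0.0003
```

Call:
play_rows([
  {"hand": 0,"dx": 0,"dy": 0,"dz": 10,"ax": 0,"ay": 0,"az": 0},
  {"hand": 0,"dx": 0,"dy": 0,"dz": 10,"ax": 0,"ay": 0,"az": 0},
  {"hand": 0,"dx": 0,"dy": 0,"dz": 10,"ax": 0,"ay": 0,"az": 0},
  {"hand": 0,"dx": 0,"dy": 0,"dz": 8,"ax": 0,"ay": 0,"az": 0},
  {"hand": 0,"dx": 0,"dy": 0,"dz": 0,"ax": 0,"ay": 0,"az": 0},
])

```text
t: 8.4
tool_pos: [0.5674, -0.1008, 0.3246]
ee_rot: [-0.0, 0.991, -0.137, -0.001]
ft_force: [-0.3, -0.7, -0.3]
gripper_width: -0.0
```

```bash
python3 - <<'E'
from workcell import r;from h import *
C={n:r.camera(n) for n in("scene","wrist")}
cv2.imwrite("pics/m3.png",np.hstack([cv2.resize(C["scene"]["frame"][150:300,140:300],(400,375)),cv2.resize(C["wrist"]["frame"],(400,375))]))
s=r.sense();print(s["tool_pos"],s["ft_force"],s["torque"],s["qpos"])
p=rot(s["ee_rot"]).inv().apply(s["tool_pos"]-np.array([.6125,-.0755,.325]))*1e3;print("rel hub",p)
E
```

```text
[ 0.56761441 -0.10093745  0.32573036] [-0.42389268  0.0464035  -0.82487073] [ 0.01573167  0.0047241  -0.01759046] [ 0.01330819  0.82199469  0.21530542  1.58137548 -0.22847707  0.76311014
 -1.51836474]
rel hub [-36.28500514  36.67671526  -0.7285431 ]
```

View pics/m3.png

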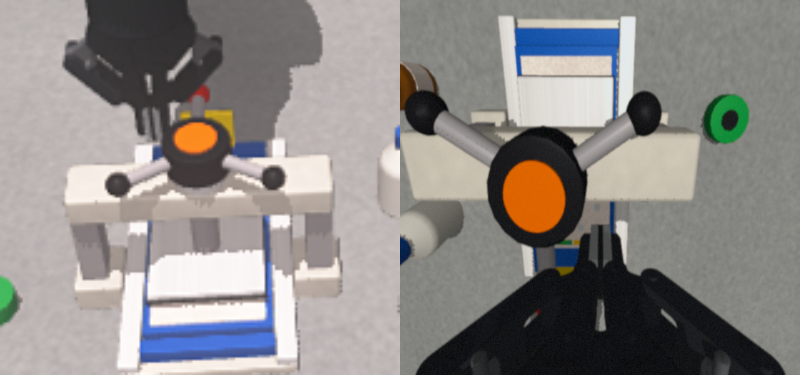

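The fingers are between the hub and the red spoke, touching nothing. The wrist view also shows the tray's far end against the blue stop strip (about 568,40). I start the arc; no stall is possible before 2.6 rad.

Call:
play_rows([
  {"hand": 0,"dx": -5.1,"dy": -5.9,"dz": 0,"ax": 0,"ay": 0,"az": 0},
  {"hand": 0,"dx": -4.1,"dy": -6.6,"dz": 0,"ax": 0,"ay": 0,"az": 0},
  {"hand": 0,"dx": -3.1,"dy": -7.2,"dz": 0,"ax": 0,"ay": 0,"az": 0},
  {"hand": 0,"dx": -2.0,"dy": -7.5,"dz": 0,"ax": 0,"ay": 0,"az": 0},
  {"hand": 0,"dx": -0.9,"dy": -7.8,"dz": 0,"ax": 0,"ay": 0,"az": 0},
])

```text
t: 9.0
tool_pos: [0.5625, -0.0625, 0.3258]
ee_rot: [0.0, 0.991, -0.137, 0.0]
ft_force: [-0.6, -1.8, 0.4]
gripper_width: 0.0001
```

Call:
play_rows([
  {"hand": 0,"dx": 0.3,"dy": -7.7,"dz": 0,"ax": 0,"ay": 0,"az": 0},
  {"hand": 0,"dx": 1.5,"dy": -7.7,"dz": 0,"ax": 0,"ay": 0,"az": 0},
  {"hand": 0,"dx": 2.6,"dy": -7.3,"dz": 0,"ax": 0,"ay": 0,"az": 0},
  {"hand": 0,"dx": 3.7,"dy": -6.9,"dz": 0,"ax": 0,"ay": 0,"az": 0},
  {"hand": 0,"dx": 4.6,"dy": -6.3,"dz": 0,"ax": 0,"ay": 0,"az": 0},
])

```text
t: 9.5
tool_pos: [0.5849, -0.0315, 0.3256]
ee_rot: [-0.0, 0.991, -0.137, -0.0]
ft_force: [-1.7, -2.2, -0.9]
gripper_width: 0.0001
```

```bash
cat > st.py <<'E'
import sys;from workcell import r;from h import *
C={n:r.camera(n) for n in("scene","top","wrist")}
import pickle;pickle.dump(C,open(f"c_{sys.argv[1]}.pkl","wb"))
F=[];T=[]
for _ in range(4):
    s=r.sense();F.append(s["ft_force"]);T.append(s["torque"])
R0=rot(s["ee_rot"]);p=R0.inv().apply(s["tool_pos"]-np.array([.6125,-.0755,.325]))
f=R0.inv().apply(np.mean(F,0));print("t",s["t"],"rel mm",np.round(p*1e3,1),"phi",np.degrees(np.arctan2(p[1],p[0]))%360,"F tool",np.round(f,2),"Mz",round(float(p[0]*f[1]-p[1]*f[0]),3))
for n in("top","scene","wrist"):
    print(n,"red",[(a,q.tolist(),np.round((lambda w:[np.hypot(w[0],w[1])*1e3,np.degrees(np.arctan2(w[1],w[0]))%360])(R0.inv().apply(onplane(C[n],q,.169)-np.array([.6125,-.0755,.169]))),1).tolist()) for a,q,m in blobs(C[n],(0,150,60),(5,255,255),(0,0,560,420) if n=="wrist" else (270,140,410,310) if n=="top" else (150,170,290,310))[:2]])
E
python3 st.py a
```

```text
t 9.65 rel mm [-38.6 -34.7  -0.5] phi 221.97787313284954 F tool [ 0.4  -0.79 -0.35] Mz 0.044
top red []
scene red [(46, [248.5, 197.2], [68.1, 243.8])]
wrist red [(1068, [221.1, 270.1], [70.8, 244.0])]
```

The handle has followed: the red ball is at 244° (1.12 rad turned), with the finger 22° behind.

Call:
play_rows([
  {"hand": 0,"dx": 5.6,"dy": -5.5,"dz": 0,"ax": 0,"ay": 0,"az": 0},
  {"hand": 0,"dx": 6.2,"dy": -4.6,"dz": 0,"ax": 0,"ay": 0,"az": 0},
  {"hand": 0,"dx": 7.0,"dy": -3.6,"dz": 0,"ax": 0,"ay": 0,"az": 0},
  {"hand": 0,"dx": 7.3,"dy": -2.5,"dz": 0,"ax": 0,"ay": 0,"az": 0},
  {"hand": 0,"dx": 7.7,"dy": -1.4,"dz": 0,"ax": 0,"ay": 0,"az": 0},
])

```text
t: 10.15
tool_pos: [0.6224, -0.0239, 0.3256]
ee_rot: [-0.0, 0.991, -0.137, -0.0]
ft_force: [-2.4, 0.5, 1.4]
gripper_width: -0.0
```

Call:
play_rows([
  {"hand": 0,"dx": 7.8,"dy": -0.3,"dz": 0,"ax": 0,"ay": 0,"az": 0},
  {"hand": 0,"dx": 7.7,"dy": 1.0,"dz": 0,"ax": 0,"ay": 0,"az": 0},
  {"hand": 0,"dx": 7.5,"dy": 2.0,"dz": 0,"ax": 0,"ay": 0,"az": 0},
  {"hand": 0,"dx": 7.1,"dy": 3.2,"dz": 0,"ax": 0,"ay": 0,"az": 0},
  {"hand": 0,"dx": 6.6,"dy": 4.2,"dz": 0,"ax": 0,"ay": 0,"az": 0},
])

```text
t: 10.65
tool_pos: [0.6549, -0.0439, 0.3256]
ee_rot: [-0.0, 0.991, -0.137, -0.0]
ft_force: [-2.3, 2.2, 0.6]
gripper_width: 0.0003
```

```bash
python3 st.py b; python3 arc.py 306.9 0.08 60; python3 - <<'E'
import pickle,cv2,numpy as np
I=[]
for n in("c2","c_b"):
    I.append(cv2.resize(pickle.load(open(n+".pkl","rb"))["scene"]["frame"][225:300,170:275],(400,286),interpolation=cv2.INTER_CUBIC))
cv2.imwrite("pics/plat.png",np.hstack(I))
E
```

```text
t 10.8 rel mm [ 32.1 -41.3  -0.7] phi 307.8053471372593 F tool [0.13 0.32 1.11] Mz 0.016
top red []
scene red [(68, [236.9, 230.0], [72.2, 330.7])]
wrist red [(1391, [297.4, 225.1], [71.2, 331.6])]
306.9 [[3.2, 2.6], [3.0, 2.9], [2.8, 3.1], [2.5, 3.3], [2.3, 3.6]]
329.8 [[1.9, 3.6], [1.6, 3.9], [1.4, 3.9], [1.0, 4.0], [0.7, 4.1]]
352.7 [[0.3, 4.2], [0.1, 4.1], [-0.3, 4.2], [-0.7, 4.1], [-0.9, 4.0]]
375.7 [[-1.3, 4.0], [-1.6, 3.8], [-1.9, 3.7], [-2.2, 3.6], [-2.4, 3.3]]
398.6 [[-2.8, 3.2], [-2.9, 2.9], [-3.2, 2.7], [-3.4, 2.4], [-3.6, 2.1]]
421.5 [[-3.7, 1.8], [-3.9, 1.6], [-4.0, 1.2], [-4.0, 0.9], [-4.1, 0.6]]
444.4 [[-4.2, 0.2], [-4.1, -0.1], [-4.2, -0.4], [-4.1, -0.8], [-4.0, -1.1]]
467.3 [[-3.9, -1.4], [-3.8, -1.7], [-3.6, -2.0], [-3.5, -2.3], [-3.3, -2.5]]
490.2 [[-3.1, -2.8], [-2.8, -3.1], [-2.6, -3.2], [-2.3, -3.5], [-2.0, -3.6]]
513.2 [[-1.7, -3.8], [-1.4, -3.9], [-1.1, -4.0], [-0.8, -4.1], [-0.5, -4.1]]
536.1 [[-0.1, -4.2], [0.2, -4.2], [0.6, -4.1], [0.8, -4.0], [1.2, -4.0]]
559.0 [[1.5, -3.9], [1.9, -3.7], [2.1, -3.6], [2.4, -3.4], [2.6, -3.2]]
end 581.9197416627951
```

View pics/plat.png

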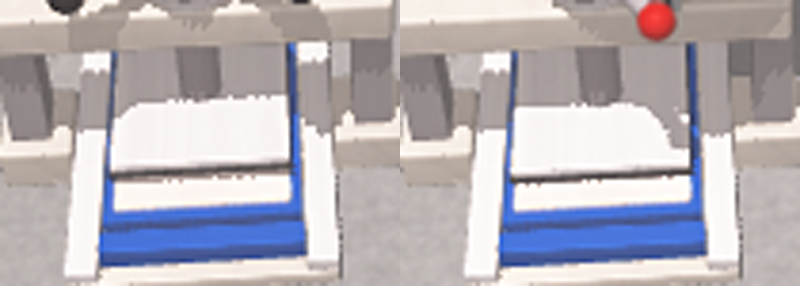

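The platen's front lower edge (the dark line about 170 → 177 in the crop) is dropping as the handle turns. That gives me a way to detect the stall, so I'll calibrate it on the stored frames.

```bash
cat > pl.py <<'E'
import cv2,numpy as np
def edge(f):
    g=cv2.cvtColor(f,cv2.COLOR_BGR2GRAY).astype(float);E=[]
    for u in range(204,242):
        col=g[262:278,u];d=-np.diff(col);i=int(d.argmax())
        if 0<i<len(d)-1: w=np.clip(d[i-1:i+2],0,None);E.append((u,262.5+i+(w@[-1,0,1])/w.sum(),d[i]))
    E=np.array(E);k=np.polyfit(E[:,0],E[:,1],1);res=E[:,1]-np.polyval(k,E[:,0]);ok=abs(res)<.8
    k=np.polyfit(E[ok,0],E[ok,1],1);return round(np.polyval(k,223),2),round(k[0],3),int(ok.sum())
E
echo 'from pl import edge
print("edge",edge(C["scene"]["frame"]))' >> st.py
python3 - <<'E'
import pickle;from pl import edge
for n in("c0","c1","c2","c_a","c_b"):print(n,edge(pickle.load(open(n+".pkl","rb"))["scene"]["frame"]))
E
```

```text
c0 (np.float64(268.13), np.float64(-0.05), 38)
c1 (np.float64(268.15), np.float64(-0.05), 38)
c2 (np.float64(268.06), np.float64(-0.052), 38)
c_a (np.float64(268.72), np.float64(-0.053), 38)
c_b (np.float64(269.56), np.float64(-0.055), 38)
```

Call:
play_rows([
  {"hand": 0,"dx": 3.2,"dy": 2.6,"dz": 0,"ax": 0,"ay": 0,"az": 0},
  {"hand": 0,"dx": 3.0,"dy": 2.9,"dz": 0,"ax": 0,"ay": 0,"az": 0},
  {"hand": 0,"dx": 2.8,"dy": 3.1,"dz": 0,"ax": 0,"ay": 0,"az": 0},
  {"hand": 0,"dx": 2.5,"dy": 3.3,"dz": 0,"ax": 0,"ay": 0,"az": 0},
  {"hand": 0,"dx": 2.3,"dy": 3.6,"dz": 0,"ax": 0,"ay": 0,"az": 0},
])

```text
t: 11.3
tool_pos: [0.6635, -0.063, 0.3257]
ee_rot: [-0.0, 0.991, -0.137, 0.0]
ft_force: [-0.7, 1.7, 0.5]
gripper_width: -0.0001
```

```bash
python3 st.py c
```

```text
t 11.45 rel mm [ 45.7 -25.8  -0.7] phi 330.56209140467234 F tool [-1.05  0.4  -0.91] Mz -0.009
top red []
scene red [(74, [223.0, 234.4], [73.3, 353.1])]
wrist red [(1363, [318.5, 236.0], [71.1, 352.9])]
edge (np.float64(269.82), np.float64(-0.051), 38)
```

Call:
play_rows([
  {"hand": 0,"dx": 1.9,"dy": 3.6,"dz": 0,"ax": 0,"ay": 0,"az": 0},
  {"hand": 0,"dx": 1.6,"dy": 3.9,"dz": 0,"ax": 0,"ay": 0,"az": 0},
  {"hand": 0,"dx": 1.4,"dy": 3.9,"dz": 0,"ax": 0,"ay": 0,"az": 0},
  {"hand": 0,"dx": 1.0,"dy": 4.0,"dz": 0,"ax": 0,"ay": 0,"az": 0},
  {"hand": 0,"dx": 0.7,"dy": 4.1,"dz": 0,"ax": 0,"ay": 0,"az": 0},
])

```text
t: 11.95
tool_pos: [0.6645, -0.0835, 0.3257]
ee_rot: [-0.0, 0.991, -0.137, -0.0]
ft_force: [0.2, 2.5, 0.8]
gripper_width: 0.0002
```

```bash
python3 st.py d
```

```text
t 12.1 rel mm [52.2 -6.2 -0.8] phi 353.2022217061875 F tool [ 0.72 -1.    0.78] Mz -0.048
top red []
scene red [(75, [207.7, 234.4], [73.6, 16.0])]
wrist red [(1338, [337.8, 253.7], [70.9, 16.5])]
edge (np.float64(270.02), np.float64(-0.051), 38)
```

Call:
play_rows([
  {"hand": 0,"dx": 0.3,"dy": 4.2,"dz": 0,"ax": 0,"ay": 0,"az": 0},
  {"hand": 0,"dx": 0.1,"dy": 4.1,"dz": 0,"ax": 0,"ay": 0,"az": 0},
  {"hand": 0,"dx": -0.3,"dy": 4.2,"dz": 0,"ax": 0,"ay": 0,"az": 0},
  {"hand": 0,"dx": -0.7,"dy": 4.1,"dz": 0,"ax": 0,"ay": 0,"az": 0},
  {"hand": 0,"dx": -0.9,"dy": 4.0,"dz": 0,"ax": 0,"ay": 0,"az": 0},
])

```text
t: 12.6
tool_pos: [0.6575, -0.1024, 0.3257]
ee_rot: [-0.001, 0.991, -0.137, 0.0]
ft_force: [2.9, 8.8, -1.8]
gripper_width: 0.0001
```

```bash
python3 st.py e
```

```text
t 12.75 rel mm [50.6 13.8 -0.8] phi 15.287283013322275 F tool [ 0.63 -6.12  1.12] Mz -0.319
top red []
scene red [(70, [195.7, 230.9], [74.0, 36.0])]
wrist red [(1239, [342.9, 271.6], [71.2, 36.9])]
edge (np.float64(270.17), np.float64(-0.052), 38)
```

Call:
play_rows([
  {"hand": 0,"dx": -1.3,"dy": 4.0,"dz": 0,"ax": 0,"ay": 0,"az": 0},
  {"hand": 0,"dx": -1.6,"dy": 3.8,"dz": 0,"ax": 0,"ay": 0,"az": 0},
  {"hand": 0,"dx": -1.9,"dy": 3.7,"dz": 0,"ax": 0,"ay": 0,"az": 0},
  {"hand": 0,"dx": -2.2,"dy": 3.6,"dz": 0,"ax": 0,"ay": 0,"az": 0},
  {"hand": 0,"dx": -2.4,"dy": 3.3,"dz": 0,"ax": 0,"ay": 0,"az": 0},
])

```text
t: 13.25
tool_pos: [0.643, -0.1185, 0.3257]
ee_rot: [0.0, 0.991, -0.137, -0.0]
ft_force: [-0.4, 0.1, 0.0]
gripper_width: -0.0001
```

```bash
python3 st.py f
```

```text
t 13.4 rel mm [41.1 32.7 -0.8] phi 38.45499644051744 F tool [0.45 0.18 0.36] Mz -0.007
top red []
scene red [(58, [184.9, 221.6], [73.6, 63.3])]
wrist red [(480, [341.6, 294.8], [71.2, 61.0])]
edge (np.float64(270.17), np.float64(-0.052), 38)
```

The force spiked to 9 N (0.32 N m) and then dropped to zero, while the platen edge stopped moving at 270.17. So the platen stalled at about 3.6 rad and that was click 1, with the red ball now at about 61°. The next detents should fall near 97° and 133°. I'm aiming for 3 clicks.

Call:
play_rows([
  {"hand": 0,"dx": -2.8,"dy": 3.2,"dz": 0,"ax": 0,"ay": 0,"az": 0},
  {"hand": 0,"dx": -2.9,"dy": 2.9,"dz": 0,"ax": 0,"ay": 0,"az": 0},
  {"hand": 0,"dx": -3.2,"dy": 2.7,"dz": 0,"ax": 0,"ay": 0,"az": 0},
  {"hand": 0,"dx": -3.4,"dy": 2.4,"dz": 0,"ax": 0,"ay": 0,"az": 0},
  {"hand": 0,"dx": -3.6,"dy": 2.1,"dz": 0,"ax": 0,"ay": 0,"az": 0},
])

```text
t: 13.9
tool_pos: [0.6243, -0.1262, 0.3258]
ee_rot: [-0.0, 0.991, -0.137, 0.0]
ft_force: [2.9, 1.4, -0.3]
gripper_width: 0.0001
```

```bash
python3 st.py g
```

```text
t 14.05 rel mm [25.2 45.8 -0.9] phi 61.18431427612622 F tool [1.45 0.67 0.23] Mz -0.05
top red []
scene red [(47, [182.8, 215.9], [72.9, 76.7])]
wrist red [(380, [329.2, 296.9], [71.3, 75.9])]
edge (np.float64(270.17), np.float64(-0.052), 38)
```

Call:
play_rows([
  {"hand": 0,"dx": -3.7,"dy": 1.8,"dz": 0,"ax": 0,"ay": 0,"az": 0},
  {"hand": 0,"dx": -3.9,"dy": 1.6,"dz": 0,"ax": 0,"ay": 0,"az": 0},
  {"hand": 0,"dx": -4.0,"dy": 1.2,"dz": 0,"ax": 0,"ay": 0,"az": 0},
  {"hand": 0,"dx": 0,"dy": 0,"dz": 0,"ax": 0,"ay": 0,"az": 0},
  {"hand": 0,"dx": 0,"dy": 0,"dz": 0,"ax": 0,"ay": 0,"az": 0},
])

```text
t: 14.55
tool_pos: [0.612, -0.1275, 0.3258]
ee_rot: [-0.0, 0.991, -0.137, -0.0]
ft_force: [-1.0, -0.2, -0.3]
gripper_width: 0.0002
```

```bash
python3 st.py i
```

```text
t 14.7 rel mm [13.8 50.2 -0.7] phi 74.6503014893799 F tool [ 0.09  0.05 -0.57] Mz -0.004
top red []
scene red []
wrist red []
edge (np.float64(270.17), np.float64(-0.052), 38)
```

```bash
python3 - <<'E'
import pickle,cv2,numpy as np
from h import *
def tile(n):
    C=pickle.load(open(f"c_{n}.pkl","rb"));w=C["wrist"]["frame"].copy()
    return np.vstack([cv2.resize(w,(400,300)),cv2.resize(C["scene"]["frame"][170:290,140:300],(400,300))])
cv2.imwrite("pics/gi.png",np.hstack([tile("g"),tile("i")]))
E
```

```text
(no output)
```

View pics/gi.png

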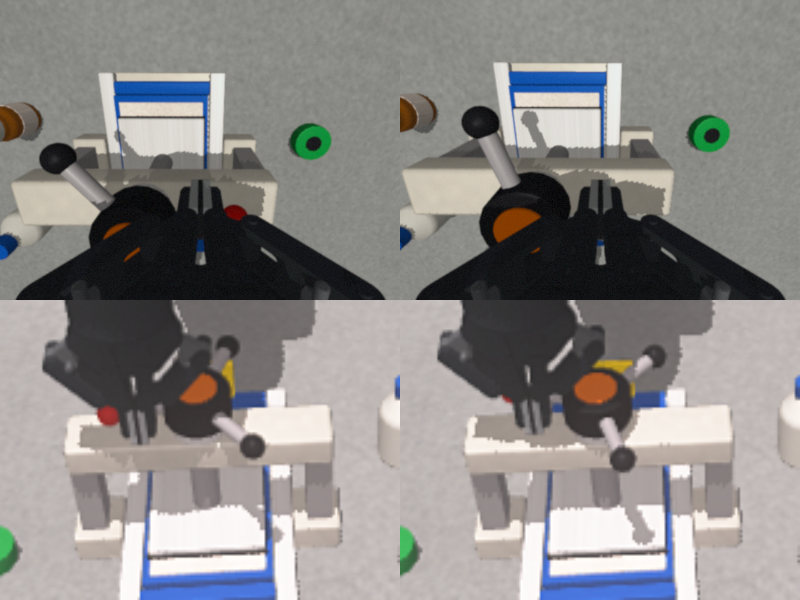

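The upper wrist tiles show the forward black ball at full-frame (81,221) before and (112,171) after. I'll convert these to angles.

```bash
cat > bb.py <<'E'
import sys,pickle;from h import *
from scipy.spatial.transform import Rotation as R
# tool yaw -15.74 deg; angle phi clockwise about the hub
a=np.radians(-15.74);u=np.array([np.cos(a),np.sin(a)]);v=np.array([np.sin(a),-np.cos(a)])
def phi(c,uv):
    d=(onplane(c,uv,.169)-np.array([.6125,-.0755,.169]))[:2];return round(np.hypot(*d)*1e3,1),round(np.degrees(np.arctan2(d@v,d@u))%360,1)
def ball(c,box):
    f=c["frame"];x0,y0,x1,y1=box;g=cv2.cvtColor(f[y0:y1,x0:x1],cv2.COLOR_BGR2GRAY)
    n,l,st,ce=cv2.connectedComponentsWithStats((g<60).astype(np.uint8))
    return [(int(st[i,4]),(ce[i]+[x0,y0]).round(1).tolist(),phi(c,ce[i]+[x0,y0])) for i in range(1,n) if 200<st[i,4]<2500]
if __name__=="__main__":
    for n,b in(("e",None),("f",None),("g",(40,180,125,270)),("i",(75,130,150,210))):
        C=pickle.load(open(f"c_{n}.pkl","rb"));print(n,ball(C["wrist"],b or (0,0,560,260)))
E
python3 bb.py
```

```text
e [(448, [262.8, 162.4], (np.float64(108.9), np.float64(3.2))), (622, [61.3, 202.1], (np.float64(122.4), np.float64(318.3))), (448, [446.6, 214.1], (np.float64(121.7), np.float64(45.2))), (315, [467.8, 226.5], (np.float64(125.5), np.float64(50.4))), (325, [350.6, 254.1], (np.float64(80.4), np.float64(34.6)))]
f [(389, [237.2, 151.2], (np.float64(104.8), np.float64(8.3))), (649, [36.4, 193.2], (np.float64(111.8), np.float64(320.1))), (386, [427.9, 204.3], (np.float64(126.0), np.float64(50.2))), (313, [449.0, 216.8], (np.float64(130.6), np.float64(55.1)))]
g [(1664, [80.1, 220.8], (np.float64(71.4), np.float64(323.0)))]
i [(1806, [112.1, 170.6], (np.float64(71.4), np.float64(343.2)))]
```

The black ball gives red = 83° and then 103°, so the handle jumped ahead of the finger. Click 2 is done: slip ≈ 4.94 − 3.70 ≈ 1.24 rad. One more click, to about 1.88 rad, puts it mid-range.

Call:
play_rows([
  {"hand": 0,"dx": -4.0,"dy": 0.9,"dz": 0,"ax": 0,"ay": 0,"az": 0},
  {"hand": 0,"dx": -4.1,"dy": 0.6,"dz": 0,"ax": 0,"ay": 0,"az": 0},
  {"hand": 0,"dx": -4.2,"dy": 0.2,"dz": 0,"ax": 0,"ay": 0,"az": 0},
  {"hand": 0,"dx": -4.1,"dy": -0.1,"dz": 0,"ax": 0,"ay": 0,"az": 0},
  {"hand": 0,"dx": -4.2,"dy": -0.4,"dz": 0,"ax": 0,"ay": 0,"az": 0},
])

```text
t: 15.2
tool_pos: [0.5917, -0.1231, 0.326]
ee_rot: [-0.0, 0.991, -0.137, 0.001]
ft_force: [2.7, -0.4, 0.8]
gripper_width: -0.0005
```

Call:
play_rows([
  {"hand": 0,"dx": -4.1,"dy": -0.8,"dz": 0,"ax": 0,"ay": 0,"az": 0},
  {"hand": 0,"dx": -4.0,"dy": -1.1,"dz": 0,"ax": 0,"ay": 0,"az": 0},
  {"hand": 0,"dx": -3.9,"dy": -1.4,"dz": 0,"ax": 0,"ay": 0,"az": 0},
  {"hand": 0,"dx": 0,"dy": 0,"dz": 0,"ax": 0,"ay": 0,"az": 0},
  {"hand": 0,"dx": 0,"dy": 0,"dz": 0,"ax": 0,"ay": 0,"az": 0},
])

```text
t: 15.7
tool_pos: [0.5812, -0.1166, 0.3257]
ee_rot: [-0.0, 0.991, -0.137, -0.0]
ft_force: [-0.2, -0.5, 0.2]
gripper_width: 0.0002
```

```bash
python3 st.py j; python3 - <<'E'
import pickle;from bb import *
C=pickle.load(open("c_j.pkl","rb"));print(ball(C["wrist"],(60,40,270,215)))
E
```

```text
t 15.85 rel mm [-18.8  48.1  -0.6] phi 111.36892469292576 F tool [ 0.2  -0.12 -0.5 ] Mz -0.008
top red [(51, [360.5, 236.1], [71.1, 139.4])]
scene red []
wrist red [(188, [280.0, 346.8], [74.0, 140.0])]
edge (np.float64(270.17), np.float64(-0.052), 38)
[(2088, [214.6, 88.8], (np.float64(71.4), np.float64(18.3))), (2492, [176.0, 202.3], (np.float64(22.0), np.float64(6.6)))]
```

Click 3 landed as predicted: the red ball is at 139°, the finger is free 28° behind, and the force is zero. I back off and lift out.

Call:
play_rows([
  {"hand": 0,"dx": 4,"dy": 1.2,"dz": 0,"ax": 0,"ay": 0,"az": 0},
  {"hand": 0,"dx": 4,"dy": 1,"dz": 0,"ax": 0,"ay": 0,"az": 0},
  {"hand": 0,"dx": 0,"dy": 0,"dz": -10,"ax": 0,"ay": 0,"az": 0},
  {"hand": 0,"dx": 0,"dy": 0,"dz": -25,"ax": 0,"ay": 0,"az": 0},
  {"hand": 0,"dx": 0,"dy": 0,"dz": -35,"ax": 0,"ay": 0,"az": 0},
])

```text
t: 16.35
tool_pos: [0.5882, -0.1209, 0.3962]
ee_rot: [-0.0, 0.991, -0.137, -0.001]
ft_force: [0.4, 0.6, 0.5]
gripper_width: 0.0002
```

Call:
play_rows([
  {"hand": 0,"dx": -40,"dy": 0,"dz": -10,"ax": 0,"ay": 0,"az": 0},
  {"hand": 0,"dx": -40,"dy": 0,"dz": 0,"ax": 0,"ay": 0,"az": 0},
  {"hand": 0,"dx": -40,"dy": 20,"dz": 0,"ax": 0,"ay": 0,"az": 0},
  {"hand": 0,"dx": -20,"dy": 20,"dz": 0,"ax": 0,"ay": 0,"az": 0},
  {"hand": 0,"dx": 0,"dy": 0,"dz": 0,"ax": 0,"ay": 0,"az": 0},
])

```text
t: 16.85
tool_pos: [0.4404, -0.1229, 0.407]
ee_rot: [0.0, 0.99, -0.139, 0.0]
ft_force: [1.0, -0.4, 0.1]
gripper_width: 0.0003
```

```bash
python3 st.py k; python3 - <<'E'
import pickle;from h import *
C=pickle.load(open("c_k.pkl","rb"));C0=pickle.load(open("c0.pkl","rb"))
g=((55,100,40),(85,255,255))
for c in(C0,C):print("reel",blobs(c["top"],*g,(400,200,440,250))[0][1],blobs(c["scene"],*g,(110,250,160,290))[0][1],"yellow",blobs(c["top"],(22,120,100),(34,255,255),(270,260,410,310))[:1] and blobs(c["top"],(22,120,100),(34,255,255),(270,260,410,310))[0][1])
cv2.imwrite("pics/end.png",np.hstack([cv2.resize(C["top"]["frame"][130:310,220:440],(400,327)),cv2.resize(C["scene"]["frame"][150:330,120:340],(400,327))]))
E
```

```text
t 17.0 rel mm [-150.4   90.   -81.3] phi 149.10035240902602 F tool [ 0.51 -0.2   0.07] Mz -0.016
top red [(52, [360.9, 235.8], [70.9, 138.7])]
scene red [(45, [195.7, 192.8], [70.9, 136.4])]
wrist red [(744, [208.9, 71.7], [68.9, 138.5]), (67, [227.1, 140.5], [108.5, 149.8])]
edge (np.float64(270.15), np.float64(-0.052), 38)
reel [416.7 226.1] [134.7 270.6] yellow [309.7 286.6]
reel [416.7 226.1] [134.7 270.6] yellow [313.4 273.8]
```

View pics/end.png

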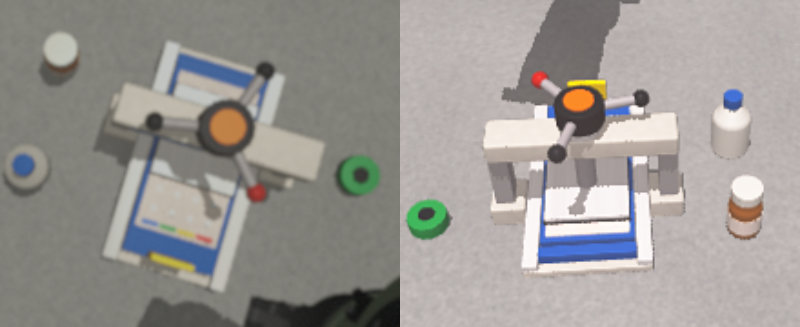

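In the top view the tab has moved 26.9 mm against 26.6 mm needed. The handle rests at 138.5°, the platen is still down, and the bottles and reel stand where they were. Handing in.

```bash
python3 -c "
from workcell import r
print(r.finish_job())"
```

```text
the job is handed in; nothing more can be done
None
```

The tray is home, the card is clamped and the handle has clicked three times. I handed the job in at about 17 s of the 72 s allowed; it reported no verdict.

- **Tray:** I pushed it by the yellow tab with closed fingers until the force rose to about 26 N along the push with motion stalling. The tab moved 26.9 mm in the top view, against 26.6 mm needed. The tool's own position at the stop put the tab about 3 mm past home, if the fingers are 22 mm thick; I took that as calibration and finger-thickness error.
- **Clamp:** the platen edge stopped moving in the scene view at about 3.7 rad of handle turn and has held the same height since letting go (270.17 px, then 270.15 px). I inferred the clamping force from that stall and did not measure it.
- **Clicks:** total handle turn is 5.56 rad, so slip is about 1.87 rad, or three clicks (1.0–2.75 rad allowed). Clicks 2 and 3 showed as 36° jumps ahead of the finger. Click 1 was seen in the force spike and drop. Its red-ball reading (61–63°, partly hidden) came out about 5° under the 67° the other clicks imply.
- **Let go:** the fingers are clear, wrist force is at noise level, and the handle stayed put within 1° in the top view. The reel's pixel positions are unchanged, and the bottles look unmoved by eye.

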